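# Line up the clamp foot with a drift and bolt it down

## Robot

A 6-joint arm with a two-finger parallel gripper is mounted at the origin on the work surface. World frame = base frame: x ahead of the robot, y to its left, z up, the work surface at z = 0. Lengths are in m, angles in rad, forces in N, time in s.
With the tool pointing down it reaches from about 0.3 to 0.775 m from the base axis. Payload 14.6 kg.
Tool frame: the origin (TCP) lies midway between the tips of the shut fingers; the grasp point (between the pads) lies 19 mm behind it (ctrl.pinch_z is the distance from the TCP to the grasp point, in m); z points along the fingers, y is the line along which they close (so a half turn about z gives the same grasp; the last joint's range is limited). The gripper opens to 94 mm and grips with 3 to 60 N. Pads are 16 mm wide; open, the fingers measure 119 mm over their backs; the gripper's body (75 mm by 177 mm) begins 78 mm behind the grasp point.
Start: joints at [1.256, 0.3, 1.521, -0, 1.321, -0.067], TCP at [0.135, 0.533, 0.205] pointing down, gripper open.
Joint ranges: [-3.03, 3.03], [-0.79, 2.21], [0.23, 2.52], [-1.04, 4.18], [0, 3.07], [-2.55, 2.55]. Speed limits (rad/s): [2.22, 2.22, 2.57, 3.14, 3.14, 3.14].

## Interface

Orientations are given as [roll, pitch, yaw] about the fixed x, y, z axes, in that order (R = Rz(yaw) Ry(pitch) Rx(roll)).
In Python, from station import ctrl gives the robot as it stands.
- The arm moves only by the tool jog_arm, never from a script. Its argument "motion" is a list of rows, each a list of 7 numbers: the shift along the tool's x, y, z in m, then the turn, a rotation vector about the tool's x, y, z in rad, then the opening, from -1 (shut) to 1 (fully open). In form: [[tx, ty, tz, rx, ry, rz, gripper], ...]. A call has 1 to 5 rows; each row shifts and turns the commanded pose from where the row before left it, along the tool's axes as they then stand; what a row does not reach is not made up. A row lasts 1/10 s, in which the tool goes at most 50 mm and 8.59 degrees, less where a joint would pass 70% of its speed; a pose out of reach is approached as far as the arm can. A call is refused whole if a number of a shift passes 0.05 or a number of a turn 0.15, either way. A call with a gripper value outside its range is refused whole. The fingers move at their own pace and stop on an object; "squeeze" is the grip in N (left out, the last holds). Time passes only in rows, so rows that do not move let the fingers close. It gives the time, the measured TCP pose, the force, the opening and the grip force at its end, in the units of the state.
- ctrl.get_obs(): the state, without advancing time (a new reading comes with each control period).
- ctrl.camera(name): name is "side" or "top" or "wrist"; returns the picture (384x512x3 uint8, red, green, blue); there is no depth.
- ctrl.camera_model(name): a dict with "intrinsics" (3x3 intrinsics, pixels), "rvec" (rotation vector, rad) and "tvec" (3), from world to camera coordinates, as OpenCV has them. Camera axes: x right, y down, z forward; pixel columns grow to the right and rows downward; lengths in m; the calibration is good to about 2 mm. A picture is of the moment at which its call begins: read the wrist's pose just before it. camera_model takes no time and is no camera call; for the wrist camera it gives the pose at the moment of the call.
- ctrl.hand_in(): hands the job in; it is judged then, once.
The state is a dict: "time_s": time; "qpos": joint angles; "joint_vel": joint speeds; "tau": joint torques, N m; "ee_pos": TCP position; "eef_rot": TCP orientation; "force": force on the tool from outside, world axes, zero at the start; "moment": the same for the moment, N m; "grip_width": finger opening in m; "grip_force": force on a finger pad.
Only numpy, scipy, OpenCV 4.12 (cv2) and the standard library are available. Lean on these libraries where they do the work, as an engineer would, in place of code of your own. Each camera call takes 0.05 s, during which the arm holds its last target. There are 200 camera calls.

## Task

The cast foot of the carving clamp hangs on one bolt and has swung askew, so its free hole no longer sits over the hole in the hardwood base. Take the tapered drift from the tool rack and push it straight down through both holes until its shoulder meets the foot, which draws the holes into line; then pull it out, stand it back upright in a hole of the rack, and put the loose hex-head bolt into the lined-up holes, fully home with its head flat on the foot. Leave the other tools in the rack, and do not knock the things lying and standing around the work.

Things in the scene. Friction and masses are not known exactly. Their poses are not given: they have to be found in the camera images.
- drift: tapered steel drift, about 0.28 kg, standing tip down in the rack, shoulder on the rack's top. Origin: centre of its tip; z up its axis. 6 mm across at the tip, tapering evenly to 17 mm at 45 mm, 17 mm on to 57 mm; there the flat shoulder of the hexagonal handle, 22 mm across flats, 57 to 123 mm (plus a 3 mm crown). Its x axis is square to a pair of flats (others every 60 deg). The only tall hex bar
- bolt: loose hex-head bolt, about 0.13 kg, twin of the one in the foot, standing in the rack, head on the rack's top. Origin: on its axis at the head's underside; z up. Shank 16 mm diameter, 50 mm long, its last 5 mm tapered to 11 mm; hexagonal head 24 mm across flats, 12 mm high. Its x axis is square to a pair of flats (others every 60 deg)
- rack: fixed block of light wood, 232 mm along its x, 60 mm along its y, 62 mm high; origin under its centre at bench level. Four through holes, 20 mm in diameter, in a row along its x axis at -84, -28, 28 and 84 mm (y = 0). They hold, in varying order, the drift, the hex bolt, a pin punch and a cap screw
- punch: pin punch standing in the rack, not needed: round handle 16 mm in diameter over a 23 mm collar, rising 40 mm above the rack. Origin at its tip, 57 mm below its shoulder
- capscrew: dark socket-head cap screw standing in the rack, not needed: round head 24 mm diameter, 16 mm high, recess on top. Origin at the underside of the head, on the rack's top
- base_hole (a point): centre of the mouth of the 18 mm hole (60 mm deep, to the bench) in the fixed hardwood base, at the base's top, 60 mm above the bench; partly covered by the foot. The base measures 300 x 110 x 60 mm. x runs along the base, from the fitted bolt (150 mm behind this hole) to the base's far end (75 mm ahead of it); z up
- foot_hole (a point): centre of the upper mouth of the 18 mm hole at the foot's free end, on its top face, 70 mm above the bench; x along the foot, away from the fitted bolt; z up. The foot is a dark iron plate 226 x 74 x 10 mm lying on the base, with a round socket in its middle (75 mm behind the hole, 66 mm diameter at its root, top 36 mm above the plate). The free end is 38 mm beyond the hole
- foot (a joint): swing of the foot about the fitted bolt's vertical axis, rad; 0 with the holes in line, positive counterclockwise seen from above. The free hole is 150 mm from that axis (0.01 rad = 1.5 mm). Starts 5 to 8 mm off. The fitted bolt is snug: the foot takes 3 to 4 N at the hole to swing and stays where it is left
- spanner: steel spanner 190 mm long lying on the bench between rack and base, not needed; origin near its middle
- jar: glass jar, 76 mm diameter, 100 mm high, beyond the rack and base, not needed; origin under its centre
- pot: white plastic bottle, 48 mm diameter, 85 mm high, beyond the rack and base, not needed; origin under its centre
- corkblock: cork block 75 x 55 x 30 mm on the bench between rack and base, on the robot's side of the spanner, not needed; origin under its centre
Mind the look-alikes: they are no part of the job. Leave any turquoise look-alike of the bolt alone.

How it is judged:
By the outcome, as a careful person would: the job done as asked, in the order asked, and still so for the second after the job is handed in, with the robot touching nothing.
It also fails if it takes over 72 s, if anything falls off the work surface, if the arm or the gripper's body presses on something with over 40 N, if the wrist force passes 120 N, or if a joint passes its speed limit or range.

## Working session

There is one attempt and no reset: what is moved stays moved. The work goes in short steps, Python scripts to look and compute and a tool call to move; the robot and the scene stay as the last step left them, time stands still between calls to the robot, and variables do not carry over. Pictures are saved under pics/ and viewed, at most 10 in all, crops included, and the job is handed in when it is done.

Besides the shell and the picture viewer there is one more tool, called after "Emit:" as a command line: name --pt "numbers of a row" for each row, then --argument value for the rest. jog_arm: Moves the arm, as the interface text tells. Its arguments: {"type":"object","properties":{"motion":{"type":"array"},"squeeze":{"type":"number"}},"required":["motion"]}

```bash
mkdir -p pics; cat > h.py <<'E'
import numpy as np, cv2
from station import ctrl
def snap(n,f):
    m=ctrl.camera_model(n); im=ctrl.camera(n); cv2.imwrite('pics/'+f+'.png',im[:,:,::-1])
    np.savez('pics/'+f,K=m['intrinsics'],r=m['rvec'],t=m['tvec']); return im
def ray(f,p):
    d=np.load('pics/'+f+'.npz'); R=cv2.Rodrigues(d['r'])[0]
    v=R.T@np.linalg.inv(d['K'])@[p[0],p[1],1]; c=-R.T@d['t'].ravel(); return c,v/np.linalg.norm(v)
def atz(f,p,z):
    c,v=ray(f,p); return c+v*(z-c[2])/v[2]
def tri(*obs):
    A=0;b=0;L=[ray(*o) for o in obs]
    for c,v in L:
        P=np.eye(3)-np.outer(v,v);A=A+P;b=b+P@c
    x=np.linalg.solve(A,b); return x,[np.linalg.norm((np.eye(3)-np.outer(v,v))@(x-c)) for c,v in L]
def proj(f,X):
    d=np.load('pics/'+f+'.npz'); return cv2.projectPoints(np.array(X,float).reshape(-1,1,3),d['r'],d['t'],d['K'],None)[0][:,0]
E
python3 - <<'E'
from h import *
a=snap('top','top0');b=snap('side','side0');c=snap('wrist','w0')
cv2.imwrite('pics/all.png',cv2.resize(np.vstack([a,b])[:,:,::-1],None,fx=.78,fy=.78))
for n in('top0','side0','w0'):print(n,ray(n,(256,192)))
print(ctrl.get_obs())
E
```

```text
top0 (array([ 0.49721956, -0.05151176,  0.8107202 ]), array([ 0.07012363,  0.01458226, -0.99743172]))
side0 (array([ 0.1980447 , -0.4166909 ,  0.65827242]), array([ 0.4499063 ,  0.49210509, -0.74526298]))
w0 (array([0.0540475 , 0.55408071, 0.38341304]), array([ 0.27722152, -0.06346266, -0.95870784]))
{'time_s': 0.15, 'qpos': array([ 1.25637464e+00,  3.00300588e-01,  1.52140956e+00, -1.34354873e-05,
        1.32068216e+00, -6.66200165e-02]), 'joint_vel': array([-0.00180985, -0.00239554, -0.00172634, -0.00083638, -0.00035623,
       -0.00055303]), 'tau': array([ 1.49084535e-03, -5.31968236e+01, -3.52823496e+01,  7.08740903e-02,
        2.35545676e-02, -6.82513723e-05]), 'ee_pos': array([0.13486035, 0.5330203 , 0.20505242]), 'eef_rot': array([-3.14079391e+00, -4.02477574e-05,  2.89379430e+00]), 'force': array([ 0.65872901,  1.03906939, -0.30540866]), 'moment': array([ 0.00032967, -0.034446  , -0.06970499]), 'grip_force': 0.0, 'grip_width': 0.09365099043063527}
```

View pics/top0.png

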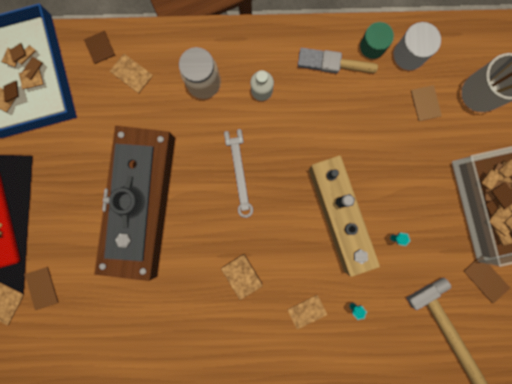

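View pics/side0.png

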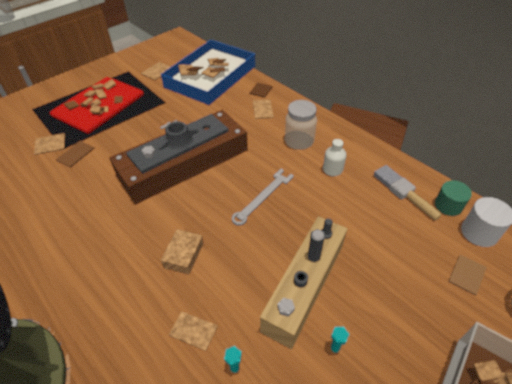

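The top view shows the rack at (345,215) with four items: (333,174) dark, (346,200) tall with a light top, (351,229) dark with a recess, and (361,256) a light hex. The turquoise look-alikes are at (402,239) and (359,312). The foot hole is near (132,163). Next I'll enlarge crops of these.

```bash
python3 - <<'E'
import cv2,numpy as np
t=cv2.imread('pics/top0.png');s=cv2.imread('pics/side0.png')
f=lambda i,x,y,w,h,k:cv2.resize(i[y:y+h,x:x+w],None,fx=k,fy=k,interpolation=cv2.INTER_CUBIC)
A=f(t,305,150,80,130,4.6);B=f(s,255,210,100,130,4.6)
h=min(A.shape[0],B.shape[0]);cv2.imwrite('pics/c1.png',np.hstack([A[:h],B[:h]]))
A=f(t,90,120,90,170,3.5);B=f(s,105,105,150,95,3.5);B=cv2.copyMakeBorder(B,0,A.shape[0]-B.shape[0],0,0,0) if A.shape[0]>B.shape[0] else B
cv2.imwrite('pics/c2.png',np.hstack([A[:,:270],B[:,:525]]))
E
```

```text
(no output)
```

View pics/c1.png

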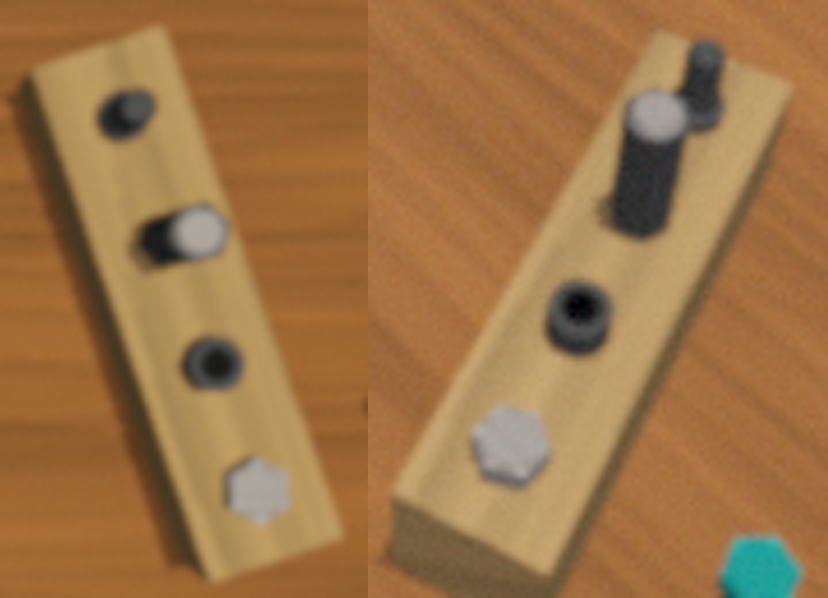

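View pics/c2.png

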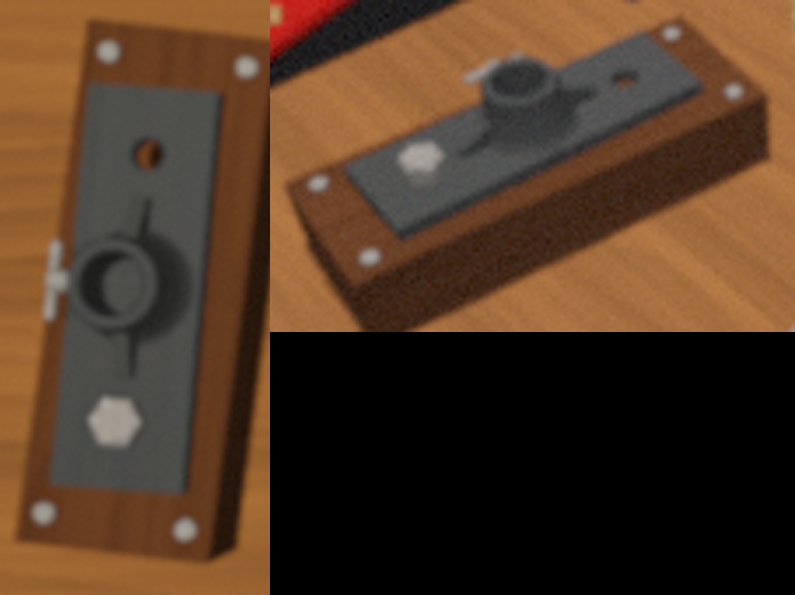

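The tall light-topped hex bar, second in the rack at top (346,200), is the drift: the punch at (333,174) is short, round and dark. The light hex at (361,256) is the bolt. The recessed dark one at (351,229) is the cap screw, and the turquoise ones are look-alikes off the rack. The foot hole in c2 is at top (147,154) and side (625,78).

```bash
cat > m.py <<'E'
from h import *
def px(u,v,k,x,y,off=0): return ((u-off+.5)/k-.5+x,(v+.5)/k-.5+y)
T=lambda u,v:('top0',px(u,v,4.6,305,150)); S=lambda u,v:('side0',px(u,v,4.6,255,210,368))
T2=lambda u,v:('top0',px(u,v,3.5,90,120)); S2=lambda u,v:('side0',px(u,v,3.5,105,105,270))
def show(n,*o):
    x,e=tri(*o);print(n,x.round(4),np.round(e,4))
if __name__=='__main__':
    show('drift top',T(199,229),S(657,115))
    show('bolt top',T(258,488),S(511,440))
    show('cap top',T(214,363),S(579,308))
    for n,a,b in(('far L',(30,75),(658,30)),('farR',(163,28),(792,85)),('nearR',(343,538),(550,575)),('nearL',(212,582),(395,497))):
        show(n,T(*a),S(*b)); print(atz(*T(*a),.062).round(4),atz(*S(*b),.062).round(4))
    show('foothole',T2(147,154),S2(625,78)); print(atz(*T2(147,154),.07),atz(*S2(625,78),.07))
    show('fitted',T2(114,419),S2(421,155)); print(atz(*T2(114,419),.082),atz(*S2(421,155),.082))
    sc=[]
    for n,a,b in(('s1',(108,50),(671,33)),('s2',(246,67),(734,91)),('s3',(43,512),(318,184)),('s4',(185,530),(370,257))):
        show(n,T2(*a),S2(*b)); sc.append((atz(*T2(*a),.062)+atz(*S2(*b),.062))/2)
    sc=np.array(sc);c=sc.mean(0);d=sc[:2].mean(0)-sc[2:].mean(0);d/=np.linalg.norm(d)
    print('base c',c,'d',d,np.degrees(np.arctan2(d[1],d[0])),'fit',c-.075*d,'hole',c+.075*d)
E
python3 m.py
```

```text
drift top [ 0.5276 -0.2062  0.1278] [0.0011 0.0011]
bolt top [ 0.4207 -0.2397  0.0727] [0.0011 0.0011]
cap top [ 0.4737 -0.2224  0.0766] [0.0009 0.0009]
far L [ 0.5997 -0.1514  0.0633] [0.0004 0.0004]
[ 0.5996 -0.1512  0.062 ] [ 0.6009 -0.1511  0.062 ]
farR [ 0.6181 -0.2086  0.0635] [0.0006 0.0006]
[ 0.6188 -0.2094  0.062 ] [ 0.6186 -0.2077  0.062 ]
nearR [ 0.3985 -0.2784  0.0623] [0.0002 0.0002]
[ 0.3986 -0.2786  0.062 ] [ 0.3985 -0.2783  0.062 ]
nearL [ 0.3806 -0.2224  0.0603] [0.0004 0.0004]
[ 0.3812 -0.2223  0.062 ] [ 0.3798 -0.2227  0.062 ]
foothole [0.61   0.2036 0.0701] [0.0006 0.0006]
[0.61044869 0.20326711 0.07      ] [0.60961852 0.20410549 0.07      ]
fitted [0.4619 0.2174 0.084 ] [0.0014 0.0014]
[0.4628798  0.21727579 0.082     ] [0.461808   0.22073175 0.082     ]
s1 [0.6713 0.2292 0.0614] [0.0011 0.0011]
s2 [0.6601 0.1497 0.0621] [0.0006 0.0006]
s3 [0.4098 0.2657 0.0606] [0.0011 0.0011]
s4 [0.3986 0.1853 0.0619] [0.0008 0.0008]
base c [0.53489688 0.20717216 0.062     ] d [ 0.99078441 -0.13544831  0.        ] -7.784544319515328 fit [0.46058805 0.21733078 0.062     ] hole [0.60920571 0.19701353 0.062     ]
```

Heights check out: rack 62 mm, foot 70 mm, and the drift and bolt heads as described. The foot hole is about 6.6 mm off, within the 5–8 mm given. I'll turn the tool to yaw 0 so it is axis-aligned with the world, then move above the foot for a wrist view.

Emit:
jog_arm --pt "0 0 0 0 0 0.145 1" --pt "0 0 0 0 0 0.145 1" --pt "0 0 0 0 0 0.145 1" --pt "0 0 0 0 0 0.145 1" --pt "0 0 0 0 0 0.145 1"

```text
time_s: 0.65
ee_pos: [0.1349, 0.5331, 0.2052]
eef_rot: [-3.141, 0.0, 2.163]
force: [1.6, 0.5, -0.2]
grip_width: 0.0945
grip_force: 0.0
```

Emit:
jog_arm --pt "0 0 0 0 0 0.145 1" --pt "0 0 0 0 0 0.145 1" --pt "0 0 0 0 0 0.145 1" --pt "0 0 0 0 0 0.145 1" --pt "0 0 0 0 0 0.145 1"

```text
time_s: 1.15
ee_pos: [0.1348, 0.5331, 0.2052]
eef_rot: [-3.141, 0.0, 1.438]
force: [-0.2, -0.6, 0.4]
grip_width: 0.0939
grip_force: 0.0
```

Emit:
jog_arm --pt "0 0 0 0 0 0.145 1" --pt "0 0 0 0 0 0.145 1" --pt "0 0 0 0 0 0.145 1" --pt "0 0 0 0 0 0.145 1" --pt "0 0 0 0 0 0.145 1"

```text
time_s: 1.65
ee_pos: [0.1349, 0.5331, 0.2052]
eef_rot: [3.141, 0.0, 0.713]
force: [-0.6, 0.1, -0.7]
grip_width: 0.094
grip_force: 0.0
```

Emit:
jog_arm --pt "0 0 0 0 0 0.145 1" --pt "0 0 0 0 0 0.145 1" --pt "0 0 0 0 0 0.145 1" --pt "0 0 0 0 0 0.145 1" --pt "0 0 0 0 0 0.139 1"

```text
time_s: 2.15
ee_pos: [0.193, 0.5052, 0.2009]
eef_rot: [-3.102, 0.062, 0.098]
force: [0.9, 0.4, 0.4]
grip_width: 0.0943
grip_force: 0.0
```

Emit:
jog_arm --pt "0.03 0.02 0 0 0 0 1" --pt "0.03 0.02 0 0 0 0 1" --pt "0.03 0.02 0 0 0 0 1" --pt "0.03 0.02 0 0 0 0 1" --pt "0.03 0.02 0 0 0 0 1"

```text
time_s: 2.65
ee_pos: [0.3528, 0.4197, 0.1877]
eef_rot: [-3.102, 0.061, 0.1]
force: [0.0, -0.8, -0.2]
grip_width: 0.0937
grip_force: 0.0
```

```bash
python3 -c "
from h import *
o=ctrl.get_obs();print(o['qpos'],o['ee_pos'],o['eef_rot'])"
```

```text
[0.77095246 0.32219029 1.5357246  0.07133701 1.3080091  2.22371714] [0.35279146 0.41974279 0.18770183] [-3.10237552  0.06139522  0.09985889]
```

```bash
cat >> h.py <<'E'
from scipy.spatial.transform import Rotation as Ro
def rel(p,yaw=0.0):
    o=ctrl.get_obs();R=Ro.from_euler('xyz',o['eef_rot']);G=Ro.from_euler('xyz',[np.pi,0,yaw])
    print('t',round(o['time_s'],2),'ee',o['ee_pos'].round(4),'tool shift',R.inv().apply(np.array(p)-o['ee_pos']).round(4),'turn',(R.inv()*G).as_rotvec().round(4))
E
python3 -c "
from h import *
rel([.61,.2,.19])"
```

```text
t 2.65 ee [0.3528 0.4197 0.1877] tool shift [ 0.2334  0.2434 -0.0262] turn [-0.0361  0.0633  0.0986]
```

Emit:
jog_arm --pt "0 0 0 -0.036 0.063 0.0986 1" --pt "0.0285 0.0244 0 0 0 0 1" --pt "0.0285 0.0244 0 0 0 0 1" --pt "0.0285 0.0244 0 0 0 0 1" --pt "0.0285 0.0244 0 0 0 0 1"

```text
time_s: 3.15
ee_pos: [0.4665, 0.322, 0.1877]
eef_rot: [-3.142, 0.0, 0.0]
force: [0.6, 1.3, -0.2]
grip_width: 0.0939
grip_force: 0.0
```

Emit:
jog_arm --pt "0.0285 0.0244 0 0 0 0 1" --pt "0.0285 0.0244 0 0 0 0 1" --pt "0.0285 0.0244 0 0 0 0 1" --pt "0.0285 0.0244 0 0 0 0 1" --pt "0.0285 0.0244 0 0 0 0 1"

```text
time_s: 3.65
ee_pos: [0.6091, 0.1999, 0.1876]
eef_rot: [-3.141, 0.001, -0.0]
force: [1.2, 0.4, -0.7]
grip_width: 0.0942
grip_force: 0.0
```

Emit:
jog_arm --pt "0 0 0 0 0 0 1" --pt "0 0 0 0 0 0 1"

```text
time_s: 3.85
ee_pos: [0.6081, 0.2007, 0.1872]
eef_rot: [-3.141, 0.001, -0.001]
force: [-0.2, 0.1, 0.5]
grip_width: 0.094
grip_force: 0.0
```

```bash
python3 -c "
from h import *
rel([.61,.2,.19]);im=snap('wrist','w1');print(proj('w1',[[.61,.2036,.07],[.6092,.197,.06]]))
cv2.imwrite('pics/w1b.png',cv2.resize(im[:,:,::-1],(800,600)))"
```

```text
t 3.85 ee [0.6081 0.2007 0.1872] tool shift [ 0.0019  0.0007 -0.0028] turn [-0.0002  0.0012 -0.0011]
[[251.30777137 187.50397638]
 [257.01205308 185.85722049]]
```

View pics/w1b.png

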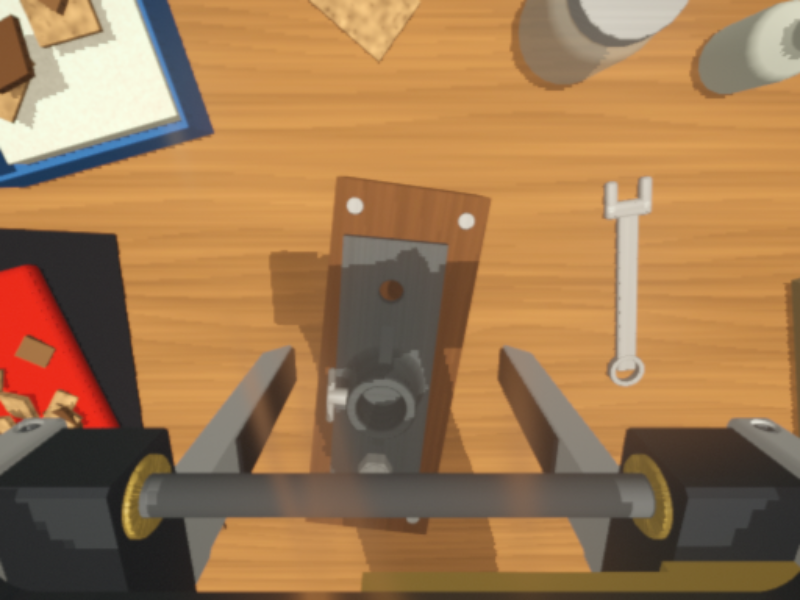

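```bash
python3 -c "
from h import *
im=cv2.imread('pics/w1.png');c=im[110:220,200:325];cv2.imwrite('pics/c3.png',cv2.resize(c,None,fx=5.4,fy=5.4,interpolation=cv2.INTER_CUBIC))"
```

```text
(no output)
```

View pics/c3.png

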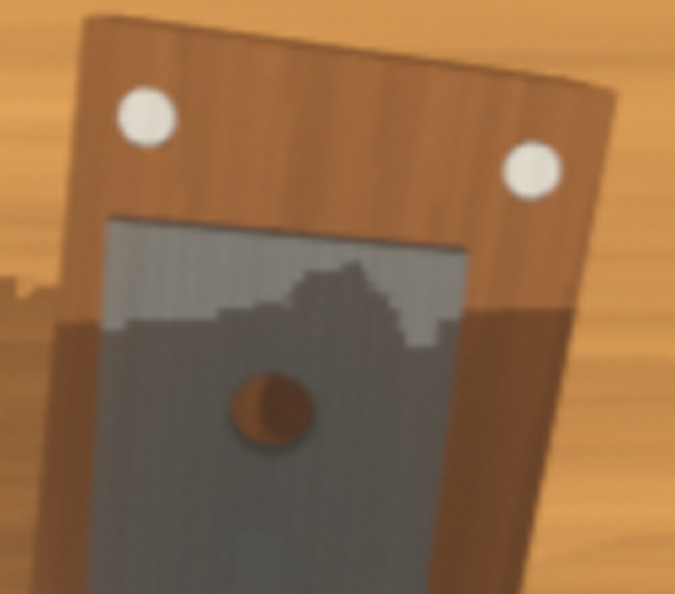

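The hole centre is at crop (273,412). The dark base hole shows only to the right of x≈258, so the foot is off to the left (+y), matching the estimate. Screws are at (147,116) and (532,170).

```bash
python3 - <<'E'
from h import *
W=lambda u,v:('w1',((u+.5)/5.4-.5+200,(v+.5)/5.4-.5+110))
fh=atz(*W(273,412),.07);print('foothole',fh)
s1=atz(*W(147,116),.062);s2=atz(*W(532,170),.062);c1=atz(*W(85,17),.06);c2=atz(*W(615,93),.06)
e=(s2-s1)/np.linalg.norm(s2-s1);d=np.array([-e[1],e[0],0]);print('scr',s1,s2,np.linalg.norm(s1-s2),np.linalg.norm(c1-c2),'ang',np.degrees(np.arctan2(d[1],d[0])))
print('from edge',(c1+c2)/2-.075*d)
print('dark edge',atz(*W(258,412),.06),'left rim',atz(*W(231,412),.07),'right',atz(*W(315,412),.07))
# screws in base frame from first estimate: along
c=np.array([.5349,.2072,.062]);d0=np.array([.9908,-.1354,0]);print('along from screws',((s1+s2)/2)-( .128-.075+0.0)*d)
x,er=tri(W(273,412),('top0',((147.5)/3.5-.5+90,154.5/3.5-.5+120)),('side0',((355.5)/3.5-.5+105,78.5/3.5-.5+105)));print(x,er)
for f,p in(('s1',(147,116)),('s2',(532,170))): print(f,W(*p))
E
```

```text
foothole [0.61190174 0.20490653 0.07      ]
scr [0.67209372 0.23029996 0.062     ] [0.66114677 0.15154911 0.062     ] 0.07950806116735532 0.10837563067709449 ang -7.913823233990008
from edge [0.60961619 0.19901616 0.06      ]
dark edge [0.60917878 0.20829467 0.06      ] left rim [0.61191517 0.21371929 0.07      ] right [0.6118883  0.19609336 0.07      ]
along from screws [0.614125   0.19822176 0.062     ]
[0.61088731 0.2047792  0.06828958] [np.float64(0.0005499852419869087), np.float64(0.0008835115256888772), np.float64(0.0008847560397030463)]
s1 ('w1', (226.8148148148148, 131.07407407407408))
s2 ('w1', (298.1111111111111, 141.07407407407408))
```

Emit:
jog_arm --pt "-0.008 0.04 0 0 0 0 1" --pt "-0.008 0.04 0 0 0 0 1" --pt "-0.008 0.04 0 0 0 0 1" --pt "-0.008 0.04 0 0 0 0 1" --pt "-0.008 0.04 0 0 0 0 1"

```text
time_s: 4.4
ee_pos: [0.5671, 0.0009, 0.1881]
eef_rot: [-3.141, -0.0, 0.002]
force: [0.5, 0.0, 0.8]
grip_width: 0.0942
grip_force: 0.0
```

Emit:
jog_arm --pt "-0.008 0.04 0 0 0 0 1" --pt "-0.008 0.04 0 0 0 0 1" --pt "-0.008 0.04 0 0 0 0 1" --pt "-0.008 0.04 0 0 0 0 1" --pt "-0.008 0.04 0 0 0 0 1"

```text
time_s: 4.9
ee_pos: [0.5276, -0.1991, 0.1881]
eef_rot: [-3.141, -0.0, 0.002]
force: [0.2, -0.2, 0.4]
grip_width: 0.0936
grip_force: 0.0
```

Emit:
jog_arm --pt "0 0 0 0 0 0 1" --pt "0 0 0 0 0 0 1"

```text
time_s: 5.1
ee_pos: [0.528, -0.1983, 0.1879]
eef_rot: [-3.141, -0.0, -0.0]
force: [0.3, 0.0, 0.3]
grip_width: 0.0941
grip_force: 0.0
```

```bash
python3 -c "
from h import *
rel([.5268,-.2064,.081]);im=snap('wrist','w2');print(proj('w2',[[.5268,-.2064,.128],[.42,-.2403,.074],[.4193,-.2409,.062]]))
cv2.imwrite('pics/w2b.png',cv2.resize(im[:,:,::-1],(800,600)))"
```

```text
t 5.1 ee [ 0.528  -0.1983  0.1879] tool shift [-0.0012  0.0082  0.1069] turn [-0.0005 -0.0001 -0.0002]
[[262.68222697 207.24323877]
 [287.84571092 273.72496638]
 [287.15971347 268.83722555]]
```

View pics/w2b.png

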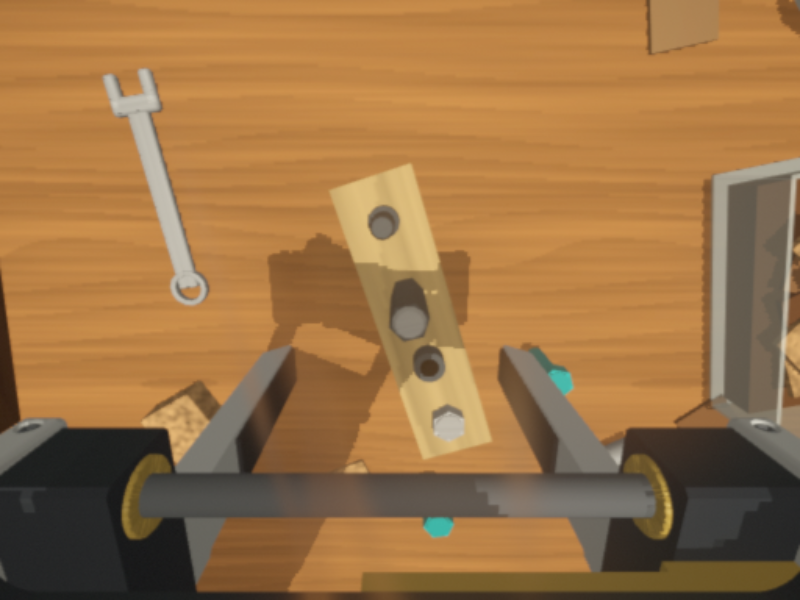

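The drift's top is at (409,322) and the bolt's head at (449,424), both within about 1 px of prediction. A turquoise look-alike stands right of the rack at (555,375), so I'll use a part opening near the bolt. Going down on the drift now.

Emit:
jog_arm --pt "-0.001 0.008 0 0 0 0 0.3" --pt "0 0 0.015 0 0 0 0.3" --pt "0 0 0.03 0 0 0 0.3" --pt "0 0 0.03 0 0 0 0.3" --pt "0 0 0.03 0 0 0 0.3"

```text
time_s: 5.65
ee_pos: [0.5274, -0.206, 0.0818]
eef_rot: [-3.141, -0.0, 0.002]
force: [0.1, 0.2, -0.9]
grip_width: 0.0616
grip_force: 0.0
```

Emit:
jog_arm --pt "0 0 0 0 0 0 -0.5" --pt "0 0 0 0 0 0 -1" --pt "0 0 0 0 0 0 -1" --pt "0 0 0 0 0 0 -1" --pt "0 0 0 0 0 0 -1" --squeeze 40

```text
time_s: 6.15
ee_pos: [0.5276, -0.2069, 0.0839]
eef_rot: [3.141, -0.001, 0.0]
force: [-0.6, 3.8, -1.0]
grip_width: 0.0247
grip_force: 6.8
```

Emit:
jog_arm --pt "0 0 0 0 0 0 -1" --pt "0 0 0 0 0 0 -1" --pt "0 0 0 0 0 0 -1" --squeeze 60

```text
time_s: 6.45
ee_pos: [0.5276, -0.207, 0.0838]
eef_rot: [3.141, -0.001, 0.0]
force: [-0.1, 2.4, 6.0]
grip_width: 0.0231
grip_force: 60.0
```

Emit:
jog_arm --pt "0 0 -0.02 0 0 0 -1" --pt "0 0 -0.03 0 0 0 -1" --pt "0 0 -0.03 0 0 0 -1" --pt "0 0 -0.03 0 0 0 -1" --pt "0 0 -0.015 0 0 0 -1"

```text
time_s: 6.95
ee_pos: [0.5275, -0.2071, 0.2103]
eef_rot: [3.141, -0.002, -0.0]
force: [-0.9, -0.5, -3.4]
grip_width: 0.0232
grip_force: 59.9
```

Emit:
jog_arm --pt "0 0 0 0 0 0 -1" --pt "0.0083 -0.0405 0 0 0 0 -1" --pt "0.0083 -0.0405 0 0 0 0 -1" --pt "0.0083 -0.0405 0 0 0 0 -1" --pt "0.0083 -0.0405 0 0 0 0 -1"

```text
time_s: 7.45
ee_pos: [0.5599, -0.0434, 0.2062]
eef_rot: [-3.141, 0.002, -0.0]
force: [0.8, -0.2, -4.3]
grip_width: 0.023
grip_force: 59.9
```

Emit:
jog_arm --pt "0.0083 -0.0405 0 0 0 0 -1" --pt "0.0083 -0.0405 0 0 0 0 -1" --pt "0.0083 -0.0405 0 0 0 0 -1" --pt "0.0083 -0.0405 0 0 0 0 -1" --pt "0.0083 -0.0405 0 0 0 0 -1"

```text
time_s: 7.95
ee_pos: [0.6014, 0.1592, 0.206]
eef_rot: [3.141, 0.002, 0.0]
force: [0.4, -0.4, -3.4]
grip_width: 0.023
grip_force: 59.9
```

Emit:
jog_arm --pt "0.0083 -0.0405 0 0 0 0 -1" --pt "0 0 0 0 0 0 -1" --pt "0 0 0 0 0 0 -1"

```text
time_s: 8.25
ee_pos: [0.6095, 0.1986, 0.2058]
eef_rot: [3.141, 0.003, 0.002]
force: [0.6, -0.5, -3.3]
grip_width: 0.0232
grip_force: 59.9
```

```bash
python3 -c "
from h import *
rel([.6105,.2012,.15]);a=snap('side','s3');b=snap('top','t3');c=snap('wrist','w3')
o=ctrl.get_obs();p=o['ee_pos'];print(o['grip_width'])
tip=[p[0],p[1],p[2]-.079];print(proj('s3',[tip,[.6105,.2012,.07]]),proj('w3',[tip,[.6105,.2012,.07]]),proj('t3',[tip]))
f=lambda i,x,y,w,h,k:cv2.resize(i[y:y+h,x:x+w,::-1],None,fx=k,fy=k,interpolation=cv2.INTER_CUBIC)
cv2.imwrite('pics/c4.png',np.hstack([f(a,160,60,100,150,4),f(c,200,110,100,150,4)]))"
```

```text
t 8.25 ee [0.6095 0.1986 0.2058] tool shift [ 0.0011 -0.0026  0.0558] turn [0.0007 0.0029 0.0015]
0.02340296835811397
[[205.36902558 107.79062179]
 [207.13097595 127.32474499]] [[254.07910956 199.53173055]
 [250.51008596 184.07949716]] [[124.05485448 159.18018646]]
```

View pics/c4.png

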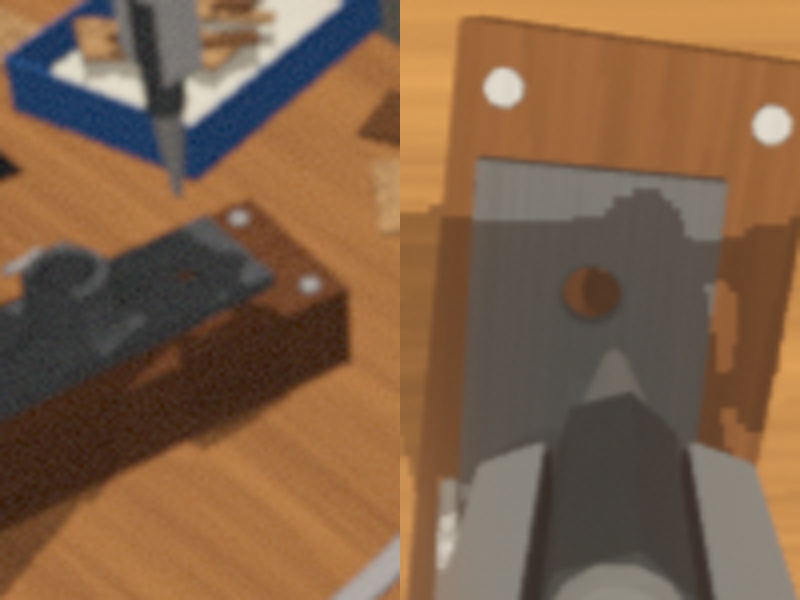

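The side view has the tip at about (205,109) with the hole sliver at (207,128). The wrist view has the tip at about (253,198) and the foot hole at (248,183). Both agree with the model, so I'll shift slightly to the middle of the lens-shaped overlap and descend.

Emit:
jog_arm --pt "0.0015 -0.0025 0.01 0 0.003 0 -1" --pt "0 0 0.02 0 0 0 -1" --pt "0 0 0.02 0 0 0 -1" --pt "0 0 0.003 0 0 0 -1" --pt "0 0 0 0 0 0 -1"

```text
time_s: 8.9
ee_pos: [0.6117, 0.2002, 0.1544]
eef_rot: [-3.142, -0.002, -0.001]
force: [-0.1, 0.3, -3.1]
grip_width: 0.0238
grip_force: 59.9
```

Emit:
jog_arm --pt "0 0 0.004 0 0 0 -1" --pt "0 0 0.004 0 0 0 -1" --pt "0 0 0.004 0 0 0 -1" --pt "0 0 0.003 0 0 0 -1" --pt "0 0 0 0 0 0 -1"

```text
time_s: 9.4
ee_pos: [0.6116, 0.2005, 0.1393]
eef_rot: [-3.142, -0.002, 0.0]
force: [-0.6, -0.7, -4.3]
grip_width: 0.0234
grip_force: 59.9
```

Emit:
jog_arm --pt "0 0 0.004 0 0 0 -1" --pt "0 0 0.004 0 0 0 -1" --pt "0 0.001 0.004 0 0 0 -1" --pt "0 0.001 0.004 0 0 0 -1" --pt "0 0 0 0 0 0 -1"

```text
time_s: 9.9
ee_pos: [0.6116, 0.1988, 0.1232]
eef_rot: [-3.141, -0.002, 0.0]
force: [0.0, 3.7, -5.9]
grip_width: 0.0231
grip_force: 59.9
```

Emit:
jog_arm --pt "-0.0005 0.0005 0.004 0 0 0 -1" --pt "0 0 0.004 0 0 0 -1" --pt "0 0 0 0 0 0 -1"

```text
time_s: 10.2
ee_pos: [0.6112, 0.1981, 0.1152]
eef_rot: [-3.142, -0.002, 0.0]
force: [-1.1, 3.2, -3.9]
grip_width: 0.0228
grip_force: 59.9
```

Emit:
jog_arm --pt "0 0 0.003 0 0 0 -1" --pt "0 0 0.003 0 0 0 -1" --pt "0 0 0 0 0 0 -1"

```text
time_s: 10.5
ee_pos: [0.6112, 0.1981, 0.1093]
eef_rot: [-3.142, -0.002, 0.0]
force: [-1.7, 4.2, -4.1]
grip_width: 0.023
grip_force: 59.9
```

Emit:
jog_arm --pt "0 0 0.003 0 0 0 -1" --pt "0 0 0.002 0 0 0 -1" --pt "0 0 0 0 0 0 -1"

```text
time_s: 10.8
ee_pos: [0.6111, 0.1982, 0.1045]
eef_rot: [-3.141, -0.002, 0.0]
force: [-4.0, 3.8, -1.3]
grip_width: 0.0235
grip_force: 59.9
```

Emit:
jog_arm --pt "-0.001 0 0 0 0 0 -1" --pt "0 0 0.002 0 0 0 -1" --pt "0 0 0.002 0 0 0 -1" --pt "0 0 0 0 0 0 -1"

```text
time_s: 11.2
ee_pos: [0.6104, 0.1981, 0.1004]
eef_rot: [-3.141, -0.003, 0.0]
force: [0.8, 2.7, -3.8]
grip_width: 0.0233
grip_force: 59.9
```

Emit:
jog_arm --pt "0 0 0.002 0 0 0 -1" --pt "0 0 0.002 0 0 0 -1" --pt "0 0 0 0 0 0 -1"

```text
time_s: 11.5
ee_pos: [0.6104, 0.1981, 0.0965]
eef_rot: [-3.141, -0.003, 0.0]
force: [-0.4, 4.3, -4.2]
grip_width: 0.0232
grip_force: 59.9
```

Emit:
jog_arm --pt "0 0 0.002 0 0 0 -1" --pt "0 0 0.001 0 0 0 -1" --pt "0 0 0 0 0 0 -1"

```text
time_s: 11.8
ee_pos: [0.6104, 0.1981, 0.0937]
eef_rot: [-3.141, -0.003, 0.0]
force: [0.2, 3.6, -3.2]
grip_width: 0.0231
grip_force: 59.9
```

Emit:
jog_arm --pt "0 0 0.001 0 0 0 -1" --pt "0 0 0.0005 0 0 0 -1" --pt "0 0 0 0 0 0 -1"

```text
time_s: 12.1
ee_pos: [0.6105, 0.1981, 0.0923]
eef_rot: [-3.141, -0.003, 0.0]
force: [-1.0, 3.2, -2.3]
grip_width: 0.0233
grip_force: 59.9
```

Emit:
jog_arm --pt "0 0 0.001 0 0 0 -1" --pt "0 0 0.0005 0 0 0 -1" --pt "0 0 0 0 0 0 -1"

```text
time_s: 12.4
ee_pos: [0.6106, 0.1982, 0.0918]
eef_rot: [-3.141, -0.004, 0.0]
force: [-4.3, 3.5, 6.5]
grip_width: 0.0234
grip_force: 60.0
```

Emit:
jog_arm --pt "0 0 0.001 0 0 0 -1" --pt "0 0 0.0005 0 0 0 -1" --pt "0 0 0 0 0 0 -1"

```text
time_s: 12.7
ee_pos: [0.6108, 0.1982, 0.0917]
eef_rot: [-3.141, -0.005, 0.0]
force: [-8.5, 1.9, 17.0]
grip_width: 0.0234
grip_force: 60.0
```

The drift is seated: z has stopped at 0.0917 and the shoulder force has risen to about 20 N. Pulling it straight out and returning it to its own rack hole.

Emit:
jog_arm --pt "-0.0005 0 -0.005 0 0.003 0 -1" --pt "0 0 -0.02 0 0 0 -1" --pt "0 0 -0.03 0 0 0 -1" --pt "0 0 -0.03 0 0 0 -1" --pt "0 0 -0.03 0 0 0 -1"

```text
time_s: 13.2
ee_pos: [0.6092, 0.1974, 0.2051]
eef_rot: [3.141, -0.006, -0.0]
force: [-0.5, -0.1, -3.4]
grip_width: 0.0232
grip_force: 59.9
```

Emit:
jog_arm --pt "0 0 -0.004 0 0 0 -1" --pt "-0.0083 0.0405 0 0 0 0 -1" --pt "-0.0083 0.0405 0 0 0 0 -1" --pt "-0.0083 0.0405 0 0 0 0 -1" --pt "-0.0083 0.0405 0 0 0 0 -1"

```text
time_s: 13.7
ee_pos: [0.575, 0.0343, 0.2062]
eef_rot: [3.141, -0.004, 0.0]
force: [0.3, -0.1, -3.6]
grip_width: 0.0235
grip_force: 59.9
```

Emit:
jog_arm --pt "-0.0083 0.0405 0 0 0 0 -1" --pt "-0.0083 0.0405 0 0 0 0 -1" --pt "-0.0083 0.0405 0 0 0 0 -1" --pt "-0.0083 0.0405 0 0 0 0 -1" --pt "-0.0083 0.0405 0 0 0 0 -1"

```text
time_s: 14.2
ee_pos: [0.5334, -0.1682, 0.2061]
eef_rot: [-3.141, -0.004, -0.0]
force: [0.7, -0.1, -3.4]
grip_width: 0.0233
grip_force: 59.9
```

Emit:
jog_arm --pt "-0.0083 0.0405 0 0 0 0 -1" --pt "0 0 0 0 0 0 -1" --pt "0 0 0 0 0 0 -1" --pt "0 0 0 0 0 0 -1"

```text
time_s: 14.6
ee_pos: [0.5262, -0.2062, 0.2068]
eef_rot: [-3.141, -0.005, 0.001]
force: [0.0, 0.6, -2.9]
grip_width: 0.0231
grip_force: 59.9
```

```bash
python3 -c "
from h import *
rel([.5275,-.207,.084])"
```

```text
t 14.6 ee [ 0.5262 -0.2062  0.2068] tool shift [0.0007 0.0009 0.1228] turn [-0.0008 -0.0047  0.0006]
```

Emit:
jog_arm --pt "0.001 0.0007 0.02 0 -0.0047 0 -1" --pt "0 0 0.02 0 0 0 -1" --pt "0 0 0 0 0 0 -1" --pt "0 0 0.02 0 0 0 -1" --pt "0 0 0.01 0 0 0 -1"

```text
time_s: 15.1
ee_pos: [0.5276, -0.2068, 0.1373]
eef_rot: [-3.141, -0.001, 0.001]
force: [-0.5, 0.2, -4.5]
grip_width: 0.0235
grip_force: 59.9
```

Emit:
jog_arm --pt "0 0 0.01 0 0 0 -1" --pt "0 0 0.01 0 0 0 -1" --pt "0 0 0.01 0 0 0 -1" --pt "0 0 0.006 0 0 0 -1" --pt "0 0 0 0 0 0 -1"

```text
time_s: 15.6
ee_pos: [0.5272, -0.2075, 0.1009]
eef_rot: [-3.141, 0.0, -0.0]
force: [-0.4, 0.5, -3.6]
grip_width: 0.0234
grip_force: 59.9
```

Emit:
jog_arm --pt "0 -0.0005 0.006 0 0 0 -1" --pt "0 0 0.005 0 0 0 -1" --pt "0 0 0.004 0 0 0 -1" --pt "0 0 0.001 0 0 0 -1" --pt "0 0 0 0 0 0 -1"

```text
time_s: 16.1
ee_pos: [0.5275, -0.2071, 0.0856]
eef_rot: [-3.141, -0.001, 0.0]
force: [0.7, -0.3, -2.8]
grip_width: 0.0233
grip_force: 59.9
```

Emit:
jog_arm --pt "0 0 0.0015 0 0 0 -1" --pt "0 0 0 0 0 0 -1" --pt "0 0 0 0 0 0 -0.3" --pt "0 0 0 0 0 0 0" --pt "0 0 0 0 0 0 0.1"

```text
time_s: 16.6
ee_pos: [0.5278, -0.2072, 0.0847]
eef_rot: [3.142, -0.002, 0.0]
force: [-0.2, -0.7, -0.6]
grip_width: 0.044
grip_force: 0.0
```

Emit:
jog_arm --pt "0 0 0 0 0 0 0.1" --pt "0 0 -0.02 0 0 0 0.1" --pt "0 0 -0.03 0 0 0 0.1" --pt "0 0 -0.03 0 0 0 0.1" --pt "0 0 -0.01 0 0 0 0.1"

```text
time_s: 17.1
ee_pos: [0.5284, -0.2075, 0.1773]
eef_rot: [3.14, -0.005, 0.0]
force: [0.4, 0.2, -0.5]
grip_width: 0.0519
grip_force: 0.0
```

```bash
python3 -c "
from h import *
rel([.4208,-.24,.066]);a=snap('side','s5');b=snap('top','t5');c=snap('wrist','w5')
f=lambda i,x,y,w,h,k:cv2.resize(i[y:y+h,x:x+w,::-1],None,fx=k,fy=k,interpolation=cv2.INTER_CUBIC)
cv2.imwrite('pics/c5.png',np.hstack([f(a,255,210,100,145,4),f(b,90,120,90,145,4)]))
print('teal',atz('top0',(402,239),.05),atz('top0',(359,312),.05))
print(proj('w5',[[.4207,-.2397,.074]]))"
```

```text
t 17.1 ee [ 0.5284 -0.2075  0.1773] tool shift [-0.1082  0.0323  0.1108] turn [ 0.0016 -0.0053  0.0001]
teal [ 0.4505702  -0.32989051  0.05      ] [ 0.30901485 -0.23895419  0.05      ]
[[280.96748322 279.57943492]]
```

View pics/c5.png

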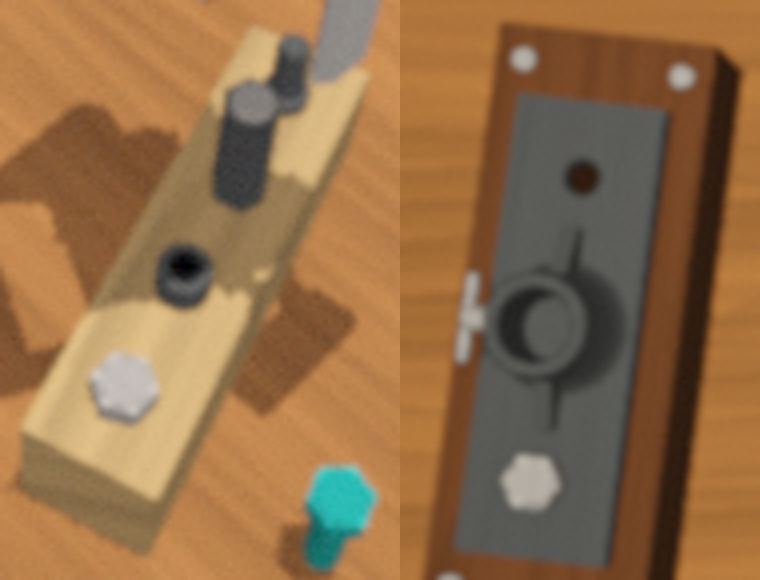

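The drift stands upright back in its hole (side crop (240,150)), and the foot hole is now uniformly dark (top crop (582,177)), so the holes are in line. Next is the light hex bolt at side crop (124,388).

Emit:
jog_arm --pt "-0.036 0.0107 0 0 -0.005 0 0.1" --pt "-0.036 0.0107 0 0 0 0 0.1" --pt "-0.036 0.0107 0 0 0 0 0.1" --pt "0 0 0 0 0 0 0.1" --pt "0 0 0.03 0 0 0 0.1"

```text
time_s: 17.75
ee_pos: [0.42, -0.2402, 0.1458]
eef_rot: [3.139, -0.0, -0.001]
force: [1.3, 0.6, -0.7]
grip_width: 0.0515
grip_force: 0.0
```

Emit:
jog_arm --pt "0 0 0.03 0 0 0 0.1" --pt "0 0 0.025 0 0 0 0.1" --pt "0 0 0.015 0 0 0 0.1" --pt "0 0 0 0 0 0 0.1" --pt "0 0 0 0 0 0 0.1"

```text
time_s: 18.25
ee_pos: [0.4191, -0.2389, 0.0741]
eef_rot: [-3.141, 0.005, 0.0]
force: [0.0, -0.5, -0.0]
grip_width: 0.0519
grip_force: 0.0
```

Emit:
jog_arm --pt "0.0015 0.0005 0.006 0 0.004 0 0.1" --pt "0 0 0.0035 0 0 0 0.1" --pt "0 0 0 0 0 0 0.1"

```text
time_s: 18.55
ee_pos: [0.4205, -0.2396, 0.0647]
eef_rot: [-3.141, -0.0, 0.0]
force: [0.5, -0.6, 0.6]
grip_width: 0.0518
grip_force: 0.0
```

Emit:
jog_arm --pt "0 0 0 0 0 0 -1" --pt "0 0 0 0 0 0 -1" --pt "0 0 0 0 0 0 -1" --pt "0 0 0 0 0 0 -1" --pt "0 0 0 0 0 0 -1" --squeeze 30

```text
time_s: 19.05
ee_pos: [0.4206, -0.2397, 0.0651]
eef_rot: [-3.141, -0.0, -0.0]
force: [-0.7, 0.1, 1.8]
grip_width: 0.0234
grip_force: 30.0
```

Emit:
jog_arm --pt "0 0 0 0 0 0 -1" --pt "0 0 0 0 0 0 -1" --pt "0 0 -0.01 0 0 0 -1" --pt "0 0 -0.02 0 0 0 -1" --pt "0 0 -0.03 0 0 0 -1" --squeeze 50

```text
time_s: 19.55
ee_pos: [0.4198, -0.2392, 0.125]
eef_rot: [-3.14, 0.002, -0.0]
force: [0.0, -0.6, -1.3]
grip_width: 0.0233
grip_force: 50.0
```

Emit:
jog_arm --pt "0 0 -0.03 0 0 0 -1" --pt "0 0 -0.02 0 0 0 -1" --pt "0 0 0 0 0 0 -1" --pt "0 0 0 0 0 0 -1"

```text
time_s: 19.95
ee_pos: [0.4203, -0.2395, 0.1745]
eef_rot: [-3.141, -0.0, 0.0]
force: [0.0, 0.5, -1.9]
grip_width: 0.0232
grip_force: 50.0
```

```bash
python3 -c "
from h import *
rel([.6104,.198,.175]);a=snap('side','s6');c=snap('wrist','w6')
f=lambda i,x,y,w,h,k:cv2.resize(i[y:y+h,x:x+w,::-1],None,fx=k,fy=k,interpolation=cv2.INTER_CUBIC)
p=ctrl.get_obs()['ee_pos'];print(proj('s6',[p,p-[0,0,.003],p-[0,0,.053]]),proj('w6',[p-[0,0,.053]]))
cv2.imwrite('pics/c6.png',np.hstack([f(a,230,160,100,150,4),f(c,200,130,100,150,4)]))"
```

```text
t 19.95 ee [ 0.4203 -0.2395  0.1745] tool shift [ 1.902e-01 -4.375e-01 -3.000e-04] turn [-0.0005 -0.      0.0001]
[[289.11443703 272.81092205]
 [289.00712157 273.90521818]
 [287.33894452 290.91562419]] [[253.98594205 208.45732249]]
```

View pics/c6.png

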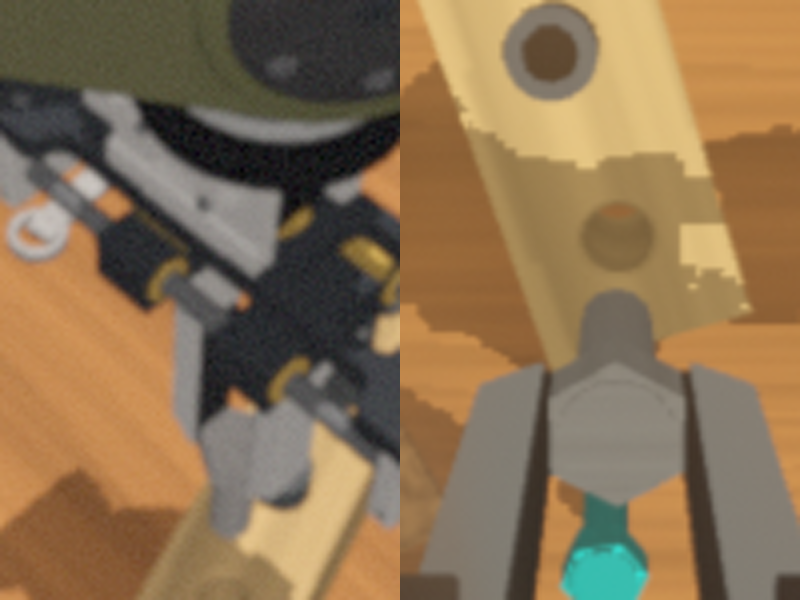

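The bolt is held upright, with its tip at wrist crop (616,315) as predicted for a vertical shank. Moving it above the hole.

Emit:
jog_arm --pt "0.0173 -0.0398 0 0 0 0 -1" --pt "0.0173 -0.0398 0 0 0 0 -1" --pt "0.0173 -0.0398 0 0 0 0 -1" --pt "0.0173 -0.0398 0 0 0 0 -1" --pt "0.0173 -0.0398 0 0 0 0 -1"

```text
time_s: 20.55
ee_pos: [0.507, -0.0389, 0.1738]
eef_rot: [-3.141, 0.002, -0.0]
force: [0.0, -0.4, -0.6]
grip_width: 0.0229
grip_force: 50.0
```

Emit:
jog_arm --pt "0.0173 -0.0398 0 0 0 0 -1" --pt "0.0173 -0.0398 0 0 0 0 -1" --pt "0.0173 -0.0398 0 0 0 0 -1" --pt "0.0173 -0.0398 0 0 0 0 -1" --pt "0.0173 -0.0398 0 0 0 0 -1"

```text
time_s: 21.05
ee_pos: [0.5935, 0.16, 0.1735]
eef_rot: [3.141, 0.002, 0.0]
force: [1.3, -1.1, -1.0]
grip_width: 0.0232
grip_force: 50.0
```

Emit:
jog_arm --pt "0.0173 -0.0398 0 0 0 0 -1" --pt "0 0 0 0 0 0 -1" --pt "0 0 0.01 0 0 0 -1" --pt "0 0 0.02 0 0 0 -1" --pt "0 0 0 0 0 0 -1"

```text
time_s: 21.55
ee_pos: [0.6092, 0.1965, 0.1414]
eef_rot: [3.14, 0.005, -0.001]
force: [-0.3, 0.3, -2.1]
grip_width: 0.0232
grip_force: 50.0
```

```bash
python3 -c "
from h import *
rel([.6104,.1982,.073])"
```

```text
t 21.55 ee [0.6092 0.1965 0.1414] tool shift [ 0.0016 -0.0017  0.0683] turn [ 0.0013  0.0055 -0.0011]
```

Emit:
jog_arm --pt "0.0015 -0.0017 0 0.001 0.005 -0.001 -1" --pt "0 0 0 0 0 0 -1" --pt "0 0 0.01 0 0 0 -1" --pt "0 0 0.004 0 0 0 -1" --pt "0 0 0 0 0 0 -1"

```text
time_s: 22.05
ee_pos: [0.612, 0.1997, 0.1302]
eef_rot: [-3.141, -0.004, 0.001]
force: [-1.0, 0.7, -2.0]
grip_width: 0.0232
grip_force: 50.0
```

Emit:
jog_arm --pt "0 0 0.003 0 0 0 -1" --pt "0 0 0.003 0 0 0 -1" --pt "0 0 0.002 0 0 0 -1" --pt "0 0 0 0 0 0 -1"

```text
time_s: 22.45
ee_pos: [0.6123, 0.1998, 0.1228]
eef_rot: [-3.14, -0.005, 0.001]
force: [-0.2, 0.1, -1.3]
grip_width: 0.0231
grip_force: 50.0
```

Emit:
jog_arm --pt "-0.0015 0.0014 -0.002 0 -0.004 0 -1" --pt "0 0 0 0 0 0 -1" --pt "0 0 0 0 0 0 -1"

```text
time_s: 22.75
ee_pos: [0.611, 0.1984, 0.1254]
eef_rot: [-3.14, -0.002, 0.001]
force: [0.5, -0.4, -1.0]
grip_width: 0.0228
grip_force: 50.0
```

Emit:
jog_arm --pt "-0.0005 0 0.003 0 0 0 -1" --pt "0 0 0.003 0 0 0 -1" --pt "0 0 0.003 0 0 0 -1" --pt "0 0 0.003 0 0 0 -1" --pt "0 0 0 0 0 0 -1"

```text
time_s: 23.25
ee_pos: [0.6102, 0.1984, 0.1125]
eef_rot: [-3.141, -0.0, 0.001]
force: [0.3, -0.1, -1.3]
grip_width: 0.0231
grip_force: 50.0
```

Emit:
jog_arm --pt "0 0 0.003 0 0 0 -1" --pt "0 0 0.003 0 0 0 -1" --pt "0 0 0.003 0 0 0 -1" --pt "0 0 0 0 0 0 -1"

```text
time_s: 23.65
ee_pos: [0.6102, 0.1984, 0.1035]
eef_rot: [-3.141, -0.0, 0.001]
force: [-0.2, -0.2, -1.9]
grip_width: 0.0231
grip_force: 50.0
```

Emit:
jog_arm --pt "0 0 0.005 0 0 0 -1" --pt "0 0 0.005 0 0 0 -1" --pt "0 0 0.005 0 0 0 -1" --pt "0 0 0.004 0 0 0 -1" --pt "0 0 0 0 0 0 -1"

```text
time_s: 24.15
ee_pos: [0.6101, 0.1984, 0.0843]
eef_rot: [-3.141, -0.0, 0.001]
force: [0.3, 0.2, -1.6]
grip_width: 0.0232
grip_force: 50.0
```

Emit:
jog_arm --pt "0 0 0.004 0 0 0 -1" --pt "0 0 0.003 0 0 0 -1" --pt "0 0 0.002 0 0 0 -1" --pt "0 0 0 0 0 0 -1"

```text
time_s: 24.55
ee_pos: [0.6103, 0.1985, 0.0758]
eef_rot: [-3.14, -0.001, 0.001]
force: [0.3, -1.0, -1.9]
grip_width: 0.0234
grip_force: 50.0
```

Emit:
jog_arm --pt "0 0 0.001 0 0 0 -1" --pt "0 0 0.001 0 0 0 -1" --pt "0 0 0.0005 0 0 0 -1" --pt "0 0 0 0 0 0 -1"

```text
time_s: 24.95
ee_pos: [0.6104, 0.1985, 0.0736]
eef_rot: [-3.14, -0.001, 0.001]
force: [-0.2, -0.8, -2.7]
grip_width: 0.0232
grip_force: 50.0
```

Emit:
jog_arm --pt "0 0 0 0 0 0 -0.4" --pt "0 0 0 0 0 0 -0.1" --pt "0 0 0 0 0 0 0" --pt "0 0 0 0 0 0 0"

```text
time_s: 25.35
ee_pos: [0.6105, 0.1985, 0.0737]
eef_rot: [-3.14, -0.001, 0.001]
force: [0.4, 0.8, 0.6]
grip_width: 0.046
grip_force: 0.0
```

Emit:
jog_arm --pt "0 0 -0.01 0 0 0 0" --pt "0 0 -0.02 0 0 0 0" --pt "0 0 0 0 0 0 -1" --pt "0 0 0 0 0 0 -1" --pt "0 0 0 0 0 0 -1"

```text
time_s: 25.85
ee_pos: [0.6101, 0.1984, 0.1028]
eef_rot: [-3.141, -0.0, 0.001]
force: [-1.1, 0.5, -0.3]
grip_width: 0.0263
grip_force: 0.0
```

Emit:
jog_arm --pt "0 0 0 0 0 0 -1" --pt "0 0 0 0 0 0 -1" --squeeze 10

```text
time_s: 26.05
ee_pos: [0.6102, 0.1984, 0.103]
eef_rot: [-3.141, -0.0, 0.001]
force: [0.8, -1.0, -0.5]
grip_width: 0.0104
grip_force: 0.0
```

Now I'll press lightly on the head with shut fingers. If it is home, the head's top is at z = 0.082.

Emit:
jog_arm --pt "0 0 0.008 0 0 0 -1" --pt "0 0 0.007 0 0 0 -1" --pt "0 0 0.003 0 0 0 -1" --pt "0 0 0 0 0 0 -1"

```text
time_s: 26.45
ee_pos: [0.6101, 0.1984, 0.0847]
eef_rot: [-3.141, 0.0, 0.001]
force: [-0.4, 0.4, -0.6]
grip_width: 0.0002
grip_force: 0.0
```

Emit:
jog_arm --pt "0 0 0.002 0 0 0 -1" --pt "0 0 0.001 0 0 0 -1" --pt "0 0 0.001 0 0 0 -1"

```text
time_s: 26.75
ee_pos: [0.6106, 0.1985, 0.0822]
eef_rot: [-3.14, -0.002, 0.001]
force: [-4.1, -1.0, 10.8]
grip_width: 0.0006
grip_force: 5.2
```

Emit:
jog_arm --pt "0 0 -0.01 0 0 0 -1" --pt "0 0 -0.03 0 0 0 -1" --pt "0 0 -0.04 0 0 0 -1" --pt "0 0 -0.04 0 0 0 -1" --pt "-0.01 0.04 0 0 0 0 -1"

```text
time_s: 27.25
ee_pos: [0.6023, 0.1611, 0.2081]
eef_rot: [-3.138, -0.011, 0.005]
force: [1.4, -1.2, -0.3]
grip_width: 0.0005
grip_force: 0.0
```

Emit:
jog_arm --pt "-0.01 0.045 0 0 0 0 -1" --pt "-0.01 0.045 0 0 0 0 -1" --pt "-0.01 0.045 0 0 0 0 -1" --pt "0 0 0 0 0 0 -1" --pt "0 0 0 0 0 0 -1"

```text
time_s: 27.75
ee_pos: [0.5706, 0.0226, 0.2022]
eef_rot: [-3.14, -0.002, -0.001]
force: [0.2, 0.8, 0.1]
grip_width: 0.0005
grip_force: 0.0
```

```bash
python3 - <<'E'
from h import *
snap('top','t9');snap('side','s9')
def cen(f,X):
    p=proj(f,[X])[0].round().astype(int);g=cv2.imread('pics/'+f+'.png',0)[p[1]-14:p[1]+15,p[0]-14:p[0]+15]
    n,l,s,c=cv2.connectedComponentsWithStats((g>130).astype(np.uint8))
    return [(tuple((c[i]+p-14).round(1)),s[i,4]) for i in range(1,n) if s[i,4]>20]
B=[.6104,.1982,.082];o={f:cen(f,B) for f in('t9','s9')};print(o)
if all(o.values()): print(tri(('t9',o['t9'][0][0]),('s9',o['s9'][0][0])))
print('fitted',cen('t9',[.4625,.2174,.082]))
rack=lambda f:cv2.imread('pics/'+f+'.png',0)[210:345,255:355].astype(int)
print('rack diff vs s5',np.abs(rack('s9')-rack('s5')).mean(), ctrl.get_obs()['time_s'])
E
```

```text
{'t9': [], 's9': [((np.float64(196.3), np.float64(114.5)), np.int32(63)), ((np.float64(207.3), np.float64(111.3)), np.int32(31)), ((np.float64(206.9), np.float64(123.9)), np.int32(63))]}
fitted []
rack diff vs s5 20.446074074074073 27.85
```

The pressing contact at z = 0.0822 and the head at side pixel (207,124) both put the head flat on the foot. Handing in.

```bash
python3 -c "
from h import *
print(proj('s9',[[.6104,.1982,.082]])); print(ctrl.hand_in())"
```

```text
[[207.35503408 123.87305449]]
the job is handed in; nothing more can be done
None
```

The job is handed in at about 28 s: the drift lined up the holes and is back upright in its rack hole, and the bolt is fully home with its head flat on the foot (contact at z = 0.082); the last rack check was after the drift went back, and the other loose items got no final look.

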